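# Hook a hanger arm into a slotted rack upright

## Task

Fit the loose steel hanger arm to the slotted upright: press its two hook tabs into the two slots just below the spring catch, then push it down until it is fully home and the catch has sprung out over its back plate, and let go. Push gently, with no more than about 12 N at the hand (tabs jabbed at 30 N spoil the strip); feel for the slots rather than forcing, and leave everything else on the table where it is.

Things in the scene. Friction and masses are not known exactly. Their poses are not given: they have to be found in the camera images.
- upright: Slotted upright bolted down: foot 120 x 110 x 8 mm, two blue flanges 230 mm tall, 66 mm apart overall; between them a grey strip, 54 mm wide, 4 mm thick, with four slots on its centre line. Origin at table level under the middle of the strip's front face, which is the plane x = 0; x points into the strip (the way tabs are pushed in), y across, z up. Space behind is free.
- slots (a point): Point of the upright on the strip's face, 132 mm up, nominally midway between the two slots to use. Slots: 9 mm wide, 20 mm tall, lower edges nominally 72, 112, 152, 192 mm up; use those at 112 and 152. The strip really sits up to 12 mm higher or lower (all slots and catch alike) and no pose tells it: find it by feel or eye. The engaged arm's underside is nominally 100 mm up.
- catch (a joint): Spring catch: round nose, 16 mm wide, 8 mm tall, standing 5 mm out of the strip's face, nominally 178.5 mm up (shifts with the strip). Value in m: 0 = fully out, 0.005 = level with the face; 3.6 N to start, 6 N to press level. The arm's back plate presses it in as the tabs go in; it springs out over the plate's top edge once the arm is fully down.
- bracket_grip (a point): Loose steel hanger arm, 0.25 to 0.49 kg, standing on its underside. Point: centre of its tube (120 long, 26 wide, 28 mm tall), 38 mm above the underside; x along the tube towards the hook tabs, y across, z up. A back plate (40 wide, 72 tall from the underside, 4 mm thick) ends the tube, back face at x = +64 mm; an end plate (40 wide, 62 tall, 5 mm thick) closes the other end, x = -60 mm.
- bracket_back (a point): Middle of the arm's plate's back face, 36 mm above the underside; axes as bracket_grip. Two hook tabs, 5 mm wide, stand 10.5 mm out of it on the centre line: necks 8 mm tall, lower edges 12 and 52 mm above the underside, each with a 4 mm thick end lip reaching 8 mm below the neck. A tab (16 mm tall) enters its slot only with the underside 8 to 12 mm above the engaged height.
- tin_a: Bystander: tin, 74 mm across, 108 mm tall; origin at its underside.
- tin_b: Bystander: small tin, 66 mm across, 80 mm tall; origin at its underside.
- tin_c: Bystander: tin, 74 mm across, 108 mm tall; origin at its underside.
- jar: Bystander: jar with a metal lid, 68 mm across, 105 mm tall; origin at its underside.
- carton: Bystander: flat cardboard carton, 160 x 100 x 40 mm; origin at its underside.
- tape: Bystander: roll of tape lying flat, 96 mm across, 48 mm tall; origin at its underside.
- angle: Bystander: plain steel angle without hook tabs, 100 x 40 x 60 mm; origin at its underside.
Mind the look-alikes: they are no part of the job. Of the things that look like the upright, the middle-sized one is meant.

How it is judged:
At the end, for the whole second after the job is handed in: The arm hangs released and at rest in the two slots below the catch: plate within 5 mm of the strip's face and 6 mm of its centre line, plate middle 122 to 150 mm above the table, level and square within 0.12 rad, catch sprung out to under 2 mm (x of bracket_back in the frame of upright between -0.005 and 0.003 m and y of bracket_back in the frame of upright between -0.006 and 0.006 m and z of bracket_back in the frame of upright between 0.122 and 0.15 m and angle between the x axis of bracket_back and the x axis of upright, either way round below 0.12 rad and angle between bracket_back's own z axis and vertical below 0.12 rad and value of joint catch below 0.002 m and linear speed of bracket below 0.02 m/s); the robot touches nothing.
It fails at once if the arm presses on the upright with more than 30 N while its tabs are not yet in (plate more than 4 mm off the face) (contact force between bracket and upright above 30 N and x of bracket_back in the frame of upright below -0.004 m).
It fails at once if the contact forces between the arm and the upright ever add up to more than 70 N (contact force between bracket and upright above 70 N).
It fails at once if a bystander is moved by more than 30 mm (distance of any of tin_a, tin_b, tin_c, jar, carton, tape, angle from where it was at the start of the episode above 0.03 m).
It also fails if it takes over 72 s, if anything falls off the work surface, if the arm or the gripper's body presses on something with over 40 N, if the wrist force passes 120 N, or if a joint passes its speed limit or range.

## Robot

A 7-joint arm with a two-finger parallel gripper is mounted at the origin on the work surface. World frame = base frame: x ahead of the robot, y to its left, z up, the work surface at z = 0. Lengths are in m, angles in rad, forces in N, time in s.
With the tool pointing down it reaches from about 0.425 to 1.025 m from the base axis. Payload 9.4 kg.
Tool frame: the origin (TCP) lies midway between the tips of the shut fingers; the grasp point (between the pads) lies 19 mm behind it (r.tcp_to_grasp is the distance from the TCP to the grasp point, in m); z points along the fingers, y is the direction in which the jaws open and shut (so a half turn about z gives the same grasp; the last joint's range is limited). The gripper opens to 85 mm and grips with 20 to 120 N. Pads are 22 mm wide; open, the fingers measure 114 mm over their backs; the gripper's body (76 mm by 85 mm) begins 54 mm behind the grasp point. The pads swing forward as they close: fully open they stand 13 mm farther back than shut.
Start: joints at [-1.378, 0.599, -0.003, 1.599, 0.002, 0.943, -0.08], TCP at [0.193, 0.699, 0.231] pointing down, gripper open.
Joint ranges: [-2.57, 2.57], [-0.35, 1.97], [-1.29, 1.29], [0.11, 2.56], [-1.05, 4.19], [0.11, 1.86], [-2.63, 2.63]. Speed limits (rad/s): [2.22, 2.22, 3.01, 3.01, 3.14, 3.14, 3.14].

## Interface

Orientations are given as a unit quaternion [w, x, y, z].
In Python, from cell import r gives the robot as it stands.
- The arm moves only by the shell command python3 -m creep 'ROWS' [FORCE]. ROWS is JSON, a list of rows, each a list of 3 entries, a list of its own where there are three numbers: the opening, from 0 (shut) to 1 (fully open), then the shift along the tool's x, y, z in cm, then the turn, a rotation vector about the tool's x, y, z in units of 5 degrees (1.0 is 5 degrees). In form: [[jaw, [x, y, z], [rx, ry, rz]], ...]. A call has 1 to 10 rows; each row shifts and turns the commanded pose from where the row before left it, along the tool's axes as they then stand; what a row does not reach is not made up. A row lasts 1/8 s, in which the tool goes at most 62.5 mm and 10.7 degrees, less where a joint would pass 70% of its speed; a pose out of reach is approached as far as the arm can. A call is refused whole if a number of a shift passes 6.25 or a number of a turn 1, either way. A call with a gripper value outside its range is refused whole. The fingers move at their own pace and stop on an object; FORCE is the grip in N (left out, the last holds). Time passes only in rows, so rows that do not move let the fingers close. It gives the time, the measured TCP pose, the force and the opening at its end, in the units of the state.
- r.observe(): the state, without advancing time (a new reading comes with each control period).
- r.grab_frame(name): name is "scene" or "top" or "wrist"; returns (picture, depth): 384x512x3 uint8, blue, green, red; 384x512 float32, m along the optical axis (not along the pixel's ray), 0 where there is no reading.
- r.calibration(name): a dict with "mtx" (3x3 intrinsics, pixels), "position" and "orientation" of the camera in the world. Camera axes: x right, y up, looking along -z (the intrinsics and any distortion apply to the point x, -y, -z); pixel columns grow to the right and rows downward; lengths in m; the calibration is good to about 2 mm. A picture is of the moment at which its call begins: read the wrist's pose just before it. calibration takes no time and is no camera call; for the wrist camera it gives the pose at the moment of the call.
- r.finish_job(): hands the job in, once; it reports no verdict.
Trained networks look in the newest picture that a camera, given by its name, has taken for a name from the list of things; names that differ only in an ending like _2 or _b are one class to them, and where a whole thing is asked for, a point or a joint stands for the part that bears it (a point fixed in the world has none). Each returns a list of dicts, best first, with "score" (0 to 1); they miss things now and then, are a little off and sometimes report something else, mostly with a low value. They report only what shows in the picture. A call takes as long as a camera call. They do not tell look-alikes from the thing itself.
- r.spot_in(query, camera): "position" ([column, row] in pixels, amid what is visible of it).
- r.cut_out(query, camera): "mask" (384x512 bool, what is visible of it) and "position" ([column, row] in pixels, amid what is visible of it).
- r.pinpoint(query, camera): "position" ([column, row] in pixels: a listed point, or the origin of a listed thing).
The state is a dict: "t": time; "joints": joint angles; "qd": joint speeds; "tau": joint torques, N m; "position": TCP position; "eef_rot": TCP orientation; "ft_force": force on the tool from outside, world axes, zero at the start; "wrist_torque": the same for the moment, N m; "finger_gap": finger opening in m.
Only numpy, scipy, OpenCV 4.12 (cv2) and the standard library are available. Lean on these libraries where they do the work, as an engineer would, in place of code of your own. Each camera call takes 0.05 s, during which the arm holds its last target. There are 200 camera calls.

## Working session

There is one attempt and no reset: what is moved stays moved. The work goes in short steps, Python scripts to look and compute and a shell command to move; the robot and the scene stay as the last step left them, time stands still between calls to the robot, and variables do not carry over. Pictures are saved under pics/ and viewed, about 8 in all and at most 12, crops included, and the job is handed in when it is done.

```bash
ls; mkdir -p pics; cat > h.py <<'E'
import numpy as np, cv2
from scipy.spatial.transform import Rotation as R
from cell import r
def rot(q): return R.from_quat([q[1],q[2],q[3],q[0]])
def pts(name,depth):
    c=r.calibration(name);K=np.array(c["mtx"]);v,u=np.mgrid[0:384,0:512]
    x=(u-K[0,2])/K[0,0]*depth;y=(v-K[1,2])/K[1,1]*depth
    P=np.stack([x,-y,-depth],-1)
    return P@rot(c["orientation"]).as_matrix().T+np.array(c["position"])
E
python3 - <<'E'
from h import *
for n in("scene","top"):
    p,d=r.grab_frame(n);cv2.imwrite(f"pics/{n}0.png",p);np.save(f"pics/{n}.npy",d);W=pts(n,d)
    c=r.calibration(n);print(n,np.round(c["position"],3))
    for q in["upright","slots","bracket_grip","bracket_back","angle","catch"]:
        for o in r.pinpoint(q,n)[:4]:
            u,v=[int(round(a)) for a in o["position"]]
            print(q,round(o["score"],2),u,v,np.round(W[min(v,383),min(u,511)],3))
a=[cv2.imread(f"pics/{n}0.png") for n in("scene","top")]
s=r.observe();print(s["position"],s["eef_rot"],s["ft_force"],s["t"])
E
```

```text
pics
scene [1.423 0.587 0.863]
upright 0.94 266 194 [ 0.391 -0.055  0.009]
upright 0.77 293 321 [0.893 0.315 0.154]
upright 0.71 310 264 [0.75  0.276 0.165]
slots 0.67 296 292 [0.766 0.254 0.083]
slots 0.57 311 228 [0.598 0.202 0.125]
slots 0.57 260 144 [ 0.114 -0.251 -0.001]
bracket_grip 0.8 188 197 [ 0.57  -0.215  0.048]
bracket_grip 0.42 306 266 [0.739 0.262 0.144]
bracket_back 0.78 208 204 [ 0.563 -0.147  0.044]
angle 0.63 366 290 [0.604 0.362 0.004]Traceback (most recent call last):
  File "<stdin>", line 6, in <module>
ValueError: it knows: angle, bracket_back, bracket_grip, carton, jar, slots, tape, tin, upright
```

View pics/scene0.png

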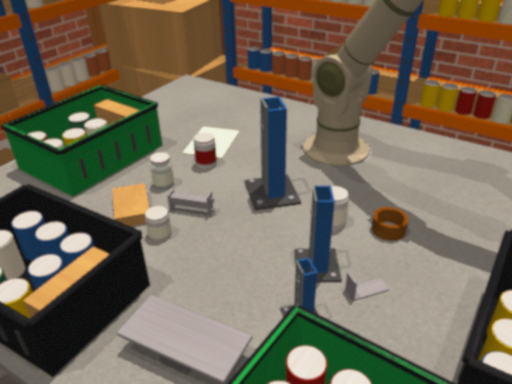

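Scene view: three uprights. The tallest is at (270,150), the middle-sized at (320,230) and the smallest at (305,285). The hanger arm is at (190,200) and the plain angle (look-alike) at (366,290). Next I'll look at the top view.

```bash
python3 - <<'E'
from h import *
n="top"
p,d=r.grab_frame(n);cv2.imwrite(f"pics/{n}0.png",cv2.resize(p,None,fx=1.5,fy=1.5));np.save(f"pics/{n}.npy",d);W=pts(n,d);np.save("pics/W.npy",W)
c=r.calibration(n);print(n,np.round(c["position"],3))
for q in["upright","slots","bracket_grip","bracket_back","angle","tin","jar","carton","tape"]:
        for o in r.pinpoint(q,n)[:4]:
            u,v=[int(round(a)) for a in o["position"]]
            print(q,round(o["score"],2),u,v,np.round(W[min(v,383),min(u,511)],3))
for i,o in enumerate(r.cut_out("bracket_grip",n)[:2]+r.cut_out("upright",n)[:4]):
    m=o["mask"]&(d>0);P=W[m];print(i,o["position"],len(P))
    hi=P[P[:,2]>.03] if i<1 else P[P[:,2]>.1]
    if len(hi)<10:continue
    print(" zmax",np.percentile(P[:,2],[50,90,99]),"rect",cv2.minAreaRect((hi[:,:2]*1000).astype(np.float32)))
s=r.observe();print(s["position"],s["eef_rot"],s["ft_force"],s["t"])
E
```

```text
top [0.383 0.006 1.037]
upright 0.82 174 182 [0.601 0.201 0.01 ]
upright 0.63 120 183 [0.6   0.355 0.004]
upright 0.55 273 262 [ 0.375 -0.069  0.095]
slots 0.97 150 113 [0.81  0.278 0.005]
slots 0.74 160 176 [0.568 0.191 0.23 ]
slots 0.74 365 277 [ 0.335 -0.301  0.092]
slots 0.73 276 258 [ 0.385 -0.059  0.29 ]
bracket_grip 0.77 323 195 [ 0.563 -0.225 -0.004]
bracket_grip 0.66 377 218 [ 0.487 -0.35   0.071]
bracket_back 0.85 299 198 [ 0.55  -0.15   0.026]
angle 0.98 120 185 [0.594 0.355 0.004]
tin 0.79 366 281 [ 0.326 -0.301  0.097]
tin 0.76 182 256 [0.393 0.158 0.105]
tin 0.68 317 146 [ 0.684 -0.196  0.077]
jar 0.91 378 216 [ 0.491 -0.349  0.08 ]
carton 0.65 369 164 [ 0.643 -0.349  0.041]
tape 0.95 128 274 [0.347 0.322 0.001]
0 [320.2, 190.6] 596
 zmax [0.05193885 0.05902015 0.07331505] rect ((567.1314086914062, -205.4692840576172), (38.80364227294922, 137.61077880859375), 17.941360473632812)
1 [384.4, 214.2] 791
 zmax [0.10104373 0.10638782 0.1084858 ] rect ((502.68212890625, -378.073974609375), (58.343788146972656, 55.04096221923828), 86.71639251708984)
2 [143.7, 125.2] 1120
 zmax [0.02454677 0.16002897 0.16896323] rect ((758.4571533203125, 270.21966552734375), (50.493736267089844, 31.91936683654785), 49.82510757446289)
3 [163.9, 182.0] 2058
 zmax [0.01629788 0.22584138 0.23174487] rect ((584.7880859375, 218.13238525390625), (67.35445404052734, 48.61540603637695), 32.966827392578125)
4 [112.5, 274.8] 802
5 [265.6, 268.8] 3198
 zmax [0.01193687 0.30574399 0.31328979] rect ((359.7135009765625, -50.62946319580078), (87.85958862304688, 58.65619659423828), 44.44668960571289)
[0.19323537 0.69877005 0.23129647] [2.87479260e-05 1.34470346e-01 9.90917618e-01 9.67858429e-06] [0.54768684 0.6969866  0.91531081] 0.9
```

View pics/top0.png

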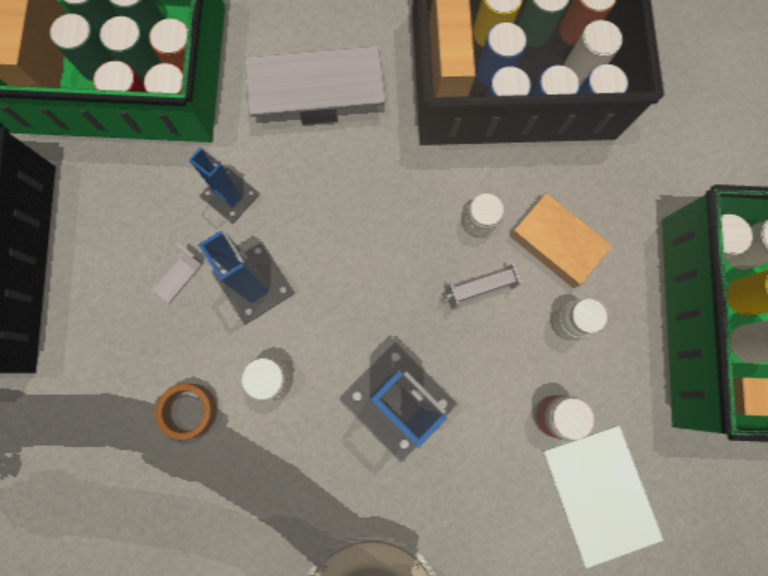

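Top view (×1.5): the middle upright is at (235,265), the tallest at (405,405) and the smallest at (215,180). The hanger arm is at (482,285) with its tab end at left (450,293). The angle at (178,275) is plain and the tin is at (263,380). I choose the upright at (235,265) and will check it and the arm in a close crop.

```bash
python3 - <<'E'
from h import *
W=np.load("pics/W.npy")
p,d=r.grab_frame("scene");q,dt=r.grab_frame("top")
def crop(im,x0,y0,w,h):return cv2.resize(im[y0:y0+h,x0:x0+w],(400,300),interpolation=cv2.INTER_CUBIC)
cv2.imwrite("pics/crop1.png",np.vstack([np.hstack([crop(p,260,170,120,90),crop(q,115,145,88,66)]),np.hstack([crop(p,150,170,80,60),crop(q,286,166,72,54)])]))
V=pts("top",dt);
P=V.reshape(-1,3);g=(abs(P[:,0]-.585)<.08)&(abs(P[:,1]-.21)<.08)
for lo,hi in((.215,.25),(.05,.2),(.003,.015)):
    Q=P[g&(P[:,2]>lo)&(P[:,2]<hi)];print(lo,len(Q),cv2.minAreaRect((Q[:,:2]*1000).astype(np.float32)),Q.mean(0))
Q=P[g&(P[:,2]>.21)];o=np.argsort(Q[:,0]);print((Q[o]*1000).astype(int).tolist())
E
```

```text
0.215 288 ((583.4346923828125, 220.28602600097656), (66.49430847167969, 44.169254302978516), 32.70945358276367) [0.58146876 0.22129231 0.22766998]
0.05 608 ((582.8654174804688, 216.96453857421875), (62.58567810058594, 48.82430648803711), 33.24699783325195) [0.58031278 0.21742363 0.13555935]
0.003 1055 ((584.6726684570312, 210.78903198242188), (158.10650634765625, 159.39266967773438), 0.7588681578636169) [0.5771638 0.2053465 0.0079397]
[[544, 220, 223], [544, 220, 232], [545, 219, 220], [545, 217, 217], [546, 219, 227], [546, 217, 226], [547, 216, 220], [547, 221, 229], [547, 215, 217], [547, 216, 229], [548, 223, 228], [548, 215, 227], [548, 219, 227], [548, 213, 214], [548, 213, 225], [549, 212, 221], [549, 222, 232], [550, 216, 229], [550, 219, 229], [550, 214, 229], [550, 212, 228], [550, 221, 228], [550, 210, 227], [550, 211, 215], [551, 210, 212], [551, 209, 223], [551, 216, 232], [551, 220, 231], [551, 223, 231], [552, 218, 230], [552, 214, 230], [552, 210, 229], [552, 225, 229], [552, 208, 217], [552, 208, 227], [552, 213, 227], [553, 206, 225], [553, 207, 214], [553, 205, 223
[... 3994 characters left out ...]
9], [610, 228, 228], [610, 237, 228], [610, 230, 211], [610, 235, 228], [610, 228, 219], [610, 226, 226], [611, 234, 231], [611, 214, 230], [611, 227, 213], [612, 212, 230], [612, 225, 213], [612, 230, 229], [612, 232, 229], [612, 228, 228], [612, 217, 228], [612, 226, 219], [612, 226, 227], [613, 224, 225], [613, 224, 216], [614, 227, 231], [614, 223, 214], [614, 232, 230], [614, 223, 222], [614, 230, 230], [614, 214, 212], [614, 214, 229], [614, 217, 229], [614, 223, 229], [614, 221, 212], [614, 226, 228], [614, 221, 220], [615, 222, 225], [615, 222, 232], [615, 220, 232], [616, 225, 231], [616, 228, 230], [616, 221, 222], [616, 216, 230], [619, 223, 229], [619, 226, 229], [619, 222, 227]]
```

View pics/crop1.png

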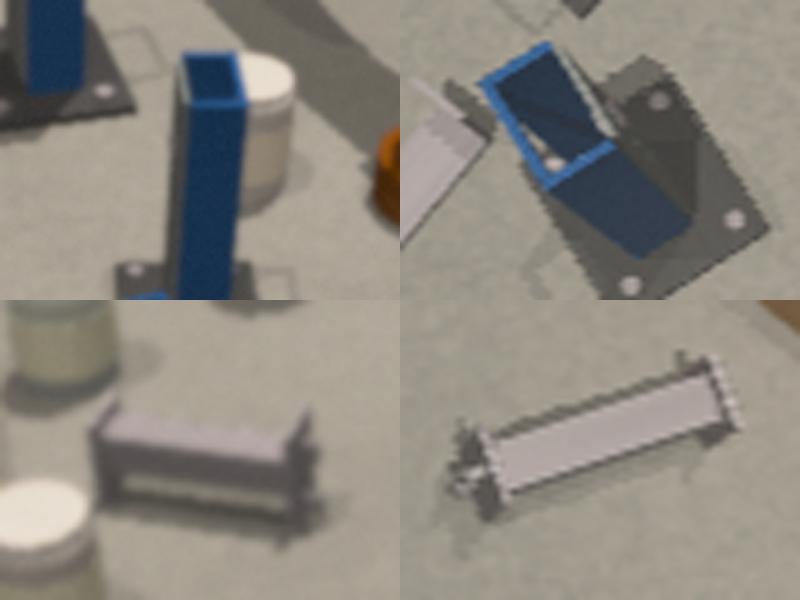

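The crops confirm the choice. The middle upright is a blue channel whose grey strip faces image up-right in the top view (world +x, −y). Its top centre is about (0.583,0.220), its x axis has yaw ≈ 122.7° and its origin is ≈ (0.597,0.201). The hanger arm's tabs (crop at about (460,470)) point roughly towards +y, yaw ≈ 108°. I'll move over the arm now.

```bash
python3 -m creep '[[1,[0,0,-6],[0,0,0]],[1,[0,0,-6],[0,0,0]],[1,[-5.2,-2.26,-3],[0,0,0]],[1,[-5.2,-2.26,0],[0,0,0]],[1,[-5.2,-2.26,0],[0,0,0]],[1,[-5.2,-2.26,0],[0,0,0]],[1,[-5.2,-2.26,0],[0,0,0]],[1,[-5.2,-2.26,0],[0,0,0]],[1,[-5.2,-2.26,0],[0,0,0]]]'
python3 -m creep '[[1,[-2.18,-5.62,0],[0,0,0]],[1,[-2.18,-5.62,0],[0,0,0]],[1,[-2.18,-5.62,0],[0,0,0]],[1,[-2.18,-5.62,0],[0,0,0]],[1,[-2.18,-5.62,0],[0,0,0]],[1,[-2.18,-5.62,0],[0,0,0]],[1,[-2.18,-5.62,0],[0,0,0]],[1,[-2.18,-5.62,0],[0,0,0]],[1,[-2.18,-5.62,0],[0,0,0]],[1,[-2.18,-5.62,0],[0,0,0]]]'
python3 -m creep '[[1,[-2.18,-5.62,0],[0,0,0]],[1,[0,0,1],[0,0,1]],[1,[0,0,2],[0,0,1]],[1,[0,0,2],[0,0,1]],[1,[0,0,2],[0,0,1]],[1,[0,0,2],[0,0,1]],[1,[0,0,2],[0,0,1]],[1,[0,0,1],[0,0,1]],[1,[0,0,0],[0,0,1]],[1,[0,0,0],[0,0,1]]]'
python3 -m creep '[[1,[0,0,0],[0,0,1]],[1,[0,0,0],[0,0,1]],[1,[0,0,0],[0,0,0.34]],[1,[0,0,0],[0,0,0]],[1,[0,0,0],[0,0,0]]]'
cat > tool.py <<'E'
from h import *
def st():
    s=r.observe();M=rot(s["eef_rot"]).as_matrix();return s,M
def to(target,yaw):  # shift in tool cm and turn units about tool z
    s,M=st();d=M.T@(np.array(target)-s["position"])*100
    y=np.degrees(np.arctan2(M[1,0],M[0,0]));print("pos",np.round(s["position"],4),"yaw",round(y,2),"tilt",np.round(np.degrees(M[:2,2]),2),"shift",np.round(d,2),"turn",round(-(yaw-y)/5,2),"t",s["t"],"F",np.round(M.T@s["ft_force"],1),"gap",round(s["finger_gap"],4))
E
cat > look.py <<'E'
import sys
from tool import *
W_=None
s,M=st();p,d=r.grab_frame("wrist");W=pts("wrist",d)
cv2.imwrite(f"pics/{sys.argv[1]}.png",p);np.save(f"pics/{sys.argv[1]}.npy",W)
for q in sys.argv[2:]:
    for o in r.pinpoint(q,"wrist")[:2]:
        u,v=[int(round(a)) for a in o["position"]];print(q,round(o["score"],2),u,v,np.round(W[min(v,383),min(u,511)],4))
E
python3 - <<'E'
from tool import *
to([.567,-.21,.25],107.9)
E
python3 look.py w1 bracket_grip bracket_back
python3 - <<'E'
from h import *
W=np.load("pics/w1.npy") if 0 else np.load("pics/w1.npy")
P=W.reshape(-1,3);g=(abs(P[:,0]-.56)<.07)&(abs(P[:,1]+.21)<.1)
for lo,hi in((.044,.058),(.06,.08)):
    Q=P[g&(P[:,2]>lo)&(P[:,2]<hi)];print(lo,len(Q),cv2.minAreaRect((Q[:,:2]*1000).astype(np.float32)) if len(Q) else 0,np.median(Q[:,2]))
E
```

```text
t: 2.12
position: [0.502, 0.4489, 0.3807]
eef_rot: [0.0, 0.134, 0.991, 0.0]
ft_force: [-0.4, -1.1, -0.3]
finger_gap: 0.0853
t: 3.38
position: [0.5611, -0.1514, 0.3809]
eef_rot: [0.0, 0.134, 0.991, 0.0]
ft_force: [1.3, 0.9, 0.1]
finger_gap: 0.0851
t: 4.62
position: [0.5671, -0.2095, 0.2604]
eef_rot: [-0.0, 0.505, 0.863, -0.0]
ft_force: [-0.1, -0.0, -1.3]
finger_gap: 0.0853
t: 5.25
position: [0.5672, -0.2096, 0.2606]
eef_rot: [0.0, 0.588, 0.809, 0.0]
ft_force: [0.5, 0.5, -0.1]
finger_gap: 0.0852
pos [ 0.5672 -0.2096  0.2606] yaw 107.91 tilt [ 0.01 -0.  ] shift [-0.04 -0.03  1.06] turn 0.0 t 5.25 F [0.3 0.6 0.1] gap 0.0852
bracket_grip 0.88 258 162 [ 0.5713 -0.2062  0.0525]
bracket_back 0.67 254 107 [ 0.5494 -0.1525  0.07  ]
0.044 2674 ((567.4694213867188, -204.00759887695312), (39.62433624267578, 133.05703735351562), 17.48403549194336) 0.05051043913535158
0.06 287 ((567.830078125, -206.97874450683594), (38.77472686767578, 135.2185516357422), 17.743228912353516) 0.06948924395595746
```

View pics/w1.png

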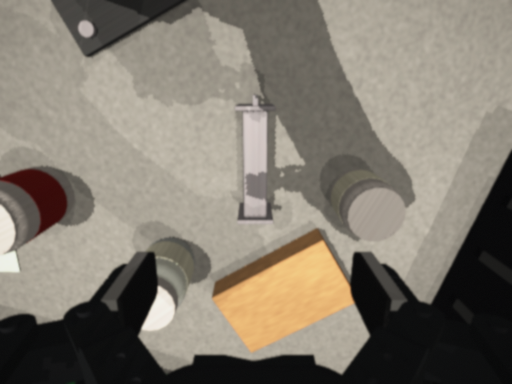

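The wrist view shows the arm aligned upright in the picture at (256,165), with its tabs up at (256,100). The neighbours leave room for the fingers. I'll descend and grip.

```bash
python3 -m creep '[[1,[0.2,0.14,4],[0,0,0]],[1,[0,0,5],[0,0,0]],[1,[0,0,5],[0,0,0]],[1,[0,0,5],[0,0,0]],[1,[0,0,3],[0,0,0]],[1,[0,0,2.05],[0,0,0]],[1,[0,0,0],[0,0,0]],[0,[0,0,0],[0,0,0]],[0,[0,0,0],[0,0,0]],[0,[0,0,0],[0,0,0]]]' 60
python3 -m creep '[[0,[0,0,0],[0,0,0]],[0,[0,0,0],[0,0,0]],[0,[0,0,0],[0,0,0]],[0,[0,0,-1],[0,0,0]],[0,[0,0,-2],[0,0,0]],[0,[0,0,-5],[0,0,0]],[0,[0,0,-5],[0,0,0]],[0,[0,0,-5],[0,0,0]],[0,[0,0,-2],[0,0,0]],[0,[0,0,0],[0,0,0]]]'
python3 - <<'E'
from tool import *
# upright est
yaw=122.7;a=np.radians(yaw);ex=np.array([np.cos(a),np.sin(a),0]);o=np.array([.597,.201,0])
to(o-ex*.15+[0,0,.23],yaw)
E
```

```text
t: 6.65
position: [0.5684, -0.2072, 0.0209]
eef_rot: [0.001, 0.589, 0.808, 0.0]
ft_force: [-0.5, -0.7, 0.4]
finger_gap: 0.0324
t: 7.9
position: [0.5681, -0.2072, 0.2217]
eef_rot: [0.001, 0.589, 0.808, 0.001]
ft_force: [-0.3, 0.2, -3.8]
finger_gap: 0.0258
pos [ 0.5681 -0.2072  0.2217] yaw 107.85 tilt [ 0.15 -0.02] shift [23.47 19.11 -0.81] turn -2.97 t 7.9 F [ 0.2 -0.2  3.8] gap 0.0258
```

```bash
python3 -m creep '[[0,[2.14,3.65,-0.7],[0,0,0]],[0,[2.14,3.65,-0.7],[0,0,0]],[0,[2.14,3.65,-0.7],[0,0,0]],[0,[2.14,3.65,-0.7],[0,0,0]],[0,[2.14,3.65,-0.7],[0,0,0]],[0,[2.14,3.65,-0.5],[0,0,0]],[0,[0,0,0],[0,0,-1]],[0,[0,0,0],[0,0,-1]],[0,[0,0,0],[0,0,-0.97]]]'
python3 -m creep '[[0,[0,0,0],[0,1,0]],[0,[0,0,0],[0,1,0]],[0,[0,0,0],[0,1,0]],[0,[0,0,0],[0,1,0]],[0,[0,0,0],[0,1,0]],[0,[0,0,0],[0,1,0]],[0,[0,0,0],[0,1,0]],[0,[0,0,0],[0,0,0]],[0,[0,0,0],[0,0,0]]]'
python3 look.py w2 slots upright bracket_back
python3 - <<'E'
from tool import *
s,M=st();c=r.calibration("wrist");print("cam in tool",M.T@(np.array(c["position"])-s["position"]),s["t"])
W=np.load("pics/w2.npy");P=W.reshape(-1,3)
yaw=122.7;a=np.radians(yaw);ex=np.array([np.cos(a),np.sin(a)]);ey=np.array([-ex[1],ex[0]]);o=np.array([.597,.201])
X=(P[:,:2]-o)@ex;Y=(P[:,:2]-o)@ey;Z=P[:,2]
g=(abs(Y)<.04)&(abs(X)<.06)&(Z>.03)
print(g.sum());
for lo in np.arange(.05,.24,.03):
    h=g&(Z>lo)&(Z<lo+.03)
    if h.sum()>20:
        for n,k in(("strip",abs(Y)<.02),("fl",(abs(Y)>.028))):
            q=h&k
            if q.sum()>5:print(round(lo,2),n,q.sum(),np.percentile(X[q],[5,25,50,75]).round(4),np.polyfit(Y[q],X[q],1).round(3))
E
```

```text
t: 9.02
position: [0.736, -0.0176, 0.2574]
eef_rot: [-0.002, 0.478, 0.878, -0.001]
ft_force: [-0.5, 0.1, -4.1]
finger_gap: 0.0254
t: 10.15
position: [0.7368, -0.0177, 0.2589]
eef_rot: [-0.264, 0.457, 0.837, 0.144]
ft_force: [0.6, 0.3, -3.9]
finger_gap: 0.0251
slots 0.87 250 26 [0.593  0.1999 0.1325]
slots 0.66 409 85 [0.7716 0.2637 0.0886]
upright 0.94 376 123 [0.765  0.2573 0.0043]
upright 0.88 251 98 [0.5967 0.1944 0.0081]
bracket_back 0.87 254 137 [0.7221 0.0063 0.3259]
cam in tool [ 7.45512153e-02  5.91647639e-05 -1.41482471e-01] 10.35
4533
0.05 strip 463 [0.0007 0.0012 0.0015 0.0019] [-0.001  0.002]
0.05 fl 122 [0.0046 0.0052 0.0057 0.006 ] [-0.005  0.006]
0.08 strip 582 [0.0006 0.0012 0.0015 0.0019] [-0.002  0.002]
0.08 fl 151 [0.0046 0.0051 0.0056 0.006 ] [-0.003  0.006]
0.11 strip 685 [0.0006 0.0011 0.0015 0.002 ] [-0.001  0.002]
0.11 fl 186 [0.0045 0.0051 0.0055 0.006 ] [-0.003  0.006]
0.14 strip 683 [0.0004 0.0011 0.0015 0.0018] [-0.003  0.002]
0.14 fl 168 [0.0046 0.0052 0.0056 0.006 ] [0.002 0.006]
```

View pics/w2.png

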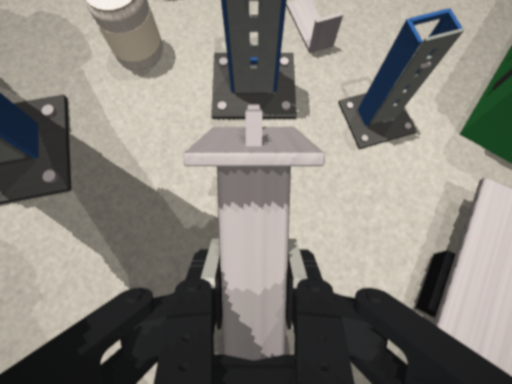

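The view shows the arm held straight, with its tab at (254,125), and the upright's strip dead ahead with slots at (253,60), (253,37) and (253,12). The strip face fits the plane estimate well. Now I'll measure slot heights, the strip centre and the bracket's pose in hand.

```bash
python3 - <<'E'
from tool import *
s,M=st();W=np.load("pics/w2.npy");im=cv2.imread("pics/w2.png")
yaw=122.7;a=np.radians(yaw);ex=np.array([np.cos(a),np.sin(a),0]);ey=np.array([-ex[1],ex[0],0]);o=np.array([.597,.201,0])
c=r.calibration("wrist");K=np.array(c["mtx"]);C=np.array(c["position"])
v,u=np.mgrid[0:150,150:350]
D=np.stack([(u-K[0,2])/K[0,0],-(v-K[1,2])/K[1,1],-np.ones_like(u,float)],-1)@rot(c["orientation"]).as_matrix().T
t=(.0015-(C-o)@ex)/(D@ex);P=C+t[...,None]*D
Y=(P-o)@ey;Z=P[...,2];X=(W[0:150,150:350]-o)@ex
hole=(X>.008)&(abs(Y)<.012)&(Z>.03)&(Z<.25)
n,l,st_,ce=cv2.connectedComponentsWithStats(hole.astype(np.uint8))
for i in range(1,n):
    q=l==i
    if q.sum()>8:print("hole",q.sum(),"Y",Y[q].min().round(4),Y[q].max().round(4),"Z",np.percentile(Z[q],[0,100]).round(4),X[q].mean().round(3))
# colour columns: center column profile and flange limits
j=np.argmin(abs(Y[30]-0));
for vv in range(0,80,2):print(round(Z[vv,j]*1000),im[vv,150+j].tolist(),end=' ')
print()
f=(abs(X-.0015)<.0025)&(Z>.05)&(Z<.17);print("strip Y",np.percentile(Y[f],[1,99]))
f=(abs(X-.0055)<.012)&(Z>.05)&(Z<.17);print("flange Y",np.percentile(Y[f],[.5,99.5]))
# bracket in tool frame
B=(W.reshape(-1,3)-s["position"])@M
T=B[(abs(B[:,1])<.025)&(B[:,0]>.03)&(B[:,0]<.09)&(B[:,2]<.02)&(B[:,2]>-.06)]
top=T[(T[:,2]<-.045)];print("plate top",len(top),top.min(0),top.max(0),np.median(top,0))
pl=T[(T[:,2]<-.03)&(T[:,0]<.068)];
k=T[(T[:,0]>.068)];print("tab",len(k),k.min(0),k.max(0),np.median(k,0))
tube=B[(abs(B[:,1])<.02)&(B[:,0]>.015)&(B[:,0]<.055)&(B[:,2]<.0)&(B[:,2]>-.045)];print("tube",len(tube),np.polyfit(tube[:,0],tube[:,2],1),np.median(tube,0))
to([0,0,0],122.7)
e=top
for lo in(-.02,.0,):pass
print("plate skew",np.polyfit(e[:,1],e[:,0],1))
E
```

```text
hole 124 Y -0.0035 0.0047 Z [0.1503 0.1659] 0.171
hole 80 Y -0.004 0.004 Z [0.1114 0.1248] 0.111
hole 55 Y -0.0031 0.0044 Z [0.0725 0.0852] 0.04
166 [111, 119, 124] 164 [163, 176, 183] 161 [174, 188, 196] 159 [179, 194, 201] 157 [178, 193, 200] 154 [177, 191, 199] 152 [181, 195, 203] 149 [143, 155, 161] 147 [88, 93, 93] 144 [67, 71, 70] 141 [63, 65, 64] 139 [63, 66, 65] 136 [64, 66, 66] 133 [64, 66, 66] 131 [64, 67, 67] 128 [73, 78, 79] 125 [146, 158, 164] 122 [183, 198, 205] 119 [178, 193, 199] 116 [160, 174, 181] 113 [158, 172, 178] 110 [168, 179, 182] 107 [152, 161, 160] 104 [80, 84, 83] 100 [64, 67, 66] 97 [65, 67, 67] 94 [65, 68, 67] 90 [65, 68, 68] 87 [88, 74, 67] 83 [145, 94, 56] 80 [108, 67, 36] 76 [62, 40, 23] 73 [72, 62, 54] 69 [102, 106, 105] 65 [89, 93, 93] 61 [66, 69, 68] 57 [65, 68, 67] 53 [66, 68, 68] 49 [65, 68, 68] 45 [66, 69, 68] 
strip Y [-0.0262338   0.02681503]
flange Y [-0.0317723   0.03241912]
plate top 2244 [ 0.0533503  -0.02004198 -0.05129655] [ 0.05773004  0.01987845 -0.0450082 ] [ 0.05587965 -0.00020175 -0.04895314]
tab 15 [ 0.06800074 -0.00252359 -0.0347119 ] [0.06804208 0.00221036 0.01249631] [ 0.06800822 -0.00074726 -0.02245954]
tube 6365 [-0.00123552 -0.02901051] [ 0.0332105  -0.0002584  -0.02906907]
pos [ 0.737  -0.017   0.2607] yaw 122.8 tilt [-17.72  27.61] shift [ 18.97 -61.08  44.98] turn 0.02 t 10.35 F [-1.8  0.4  3.5] gap 0.025
plate skew [-0.00049473  0.05581533]
```

Measured: the slots sit about 5 mm below nominal (lower edges ≈ 106.5 and 147), and the centre offset is +0.3 mm. In hand, the plate's back face is 57.7 mm ahead of the TCP, with the underside 22 mm below it and square. I'll level out and stage in front of the slots.

```bash
python3 -m creep '[[0,[0,0,0],[0,-1,0]],[0,[0,0,0],[0,-1,0]],[0,[0,0,0],[0,-1,0]],[0,[0,0,0],[0,-1,0]],[0,[0,0,0],[0,-1,0]],[0,[0,0,0],[0,-1,0]],[0,[0,0,0],[0,-1,0]],[0,[0,0,0],[0,0,0]],[0,[0,0,0],[0,0,0]]]'
cat > up.py <<'E'
from tool import *
yaw=122.75;a=np.radians(yaw);ex=np.array([np.cos(a),np.sin(a),0]);ey=np.array([-ex[1],ex[0],0]);o=np.array([.597,.201,0])
def go(X,Y=.0003,Z=.127):
    to(o+ex*X+ey*Y+[0,0,Z],122.7)
    s,M=st();p=s["position"]-o;print("upright frame tcp mm",np.round([p@ex*1000,p@ey*1000,p[2]*1000],1),"plate gap",round(-(p@ex)*1000+1-57.7,1),"F up",np.round([s["ft_force"]@ex,s["ft_force"]@ey,s["ft_force"][2]],1))
E
python3 -c "
from up import *
go(-.082)"
```

```text
t: 11.48
position: [0.7369, -0.0178, 0.2604]
eef_rot: [-0.001, 0.479, 0.878, 0.0]
ft_force: [0.6, -0.4, -3.1]
finger_gap: 0.0252
pos [ 0.7369 -0.0178  0.2604] yaw 122.7 tilt [-0.03  0.08] shift [17.75  0.02 13.37] turn -0.0 t 11.475 F [-0.7  0.2  3.1] gap 0.0252
upright frame tcp mm [-259.7    0.7  260.4] plate gap 203.0 F up [-0.7 -0.2 -3.1]
```

```bash
python3 -m creep '[[0,[2,0,2.67],[0,0,0]],[0,[3,0,2.67],[0,0,0]],[0,[3,0,2.67],[0,0,0]],[0,[3,0,2.67],[0,0,0]],[0,[3,0,2.67],[0,0,0]],[0,[2,0,0],[0,0,0]],[0,[1.2,0,0],[0,0,0]],[0,[0.5,0,0],[0,0,0]],[0,[0,0,0],[0,0,0]]]'
python3 -c "
from up import *
go(-.072)"
python3 look.py w3
python3 - <<'E'
import cv2
p=cv2.imread("pics/w3.png");cv2.imwrite("pics/w3c.png",cv2.resize(p[0:240,130:390],None,fx=2.4,fy=2.4,interpolation=cv2.INTER_CUBIC))
E
```

```text
t: 12.6
position: [0.6422, 0.1307, 0.1275]
eef_rot: [0.001, 0.48, 0.877, 0.001]
ft_force: [-0.0, -0.5, -3.2]
finger_gap: 0.0252
pos [0.6422 0.1307 0.1275] yaw 122.67 tilt [0.1  0.01] shift [ 1.16 -0.03  0.05] turn -0.01 t 12.6 F [-0.4 -0.3  3.2] gap 0.0252
upright frame tcp mm [-8.360e+01  1.000e-01  1.275e+02] plate gap 26.9 F up [-0.4  0.3 -3.2]
```

View pics/w3c.png

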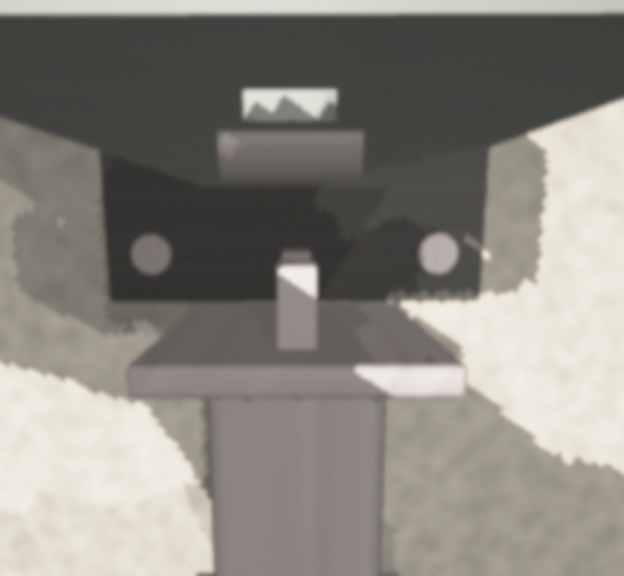

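The close view shows the catch nose at (290,155), the slot above it at (290,105) and the tab at (297,300), all nearly in line. I'll get the catch's height and offset from depth as a check.

```bash
python3 - <<'E'
from up import *
s,M=st();W=np.load("pics/w3.npy");L=W-o
X=L@ex;Y=L@ey;Z=W[...,2]
q=(X>-.0075)&(X<-.0008)&(Z>.15)&(Z<.2)&(abs(Y)<.02)
print("catch",q.sum(),"Y",np.percentile(Y[q],[2,50,98]).round(4),"X",np.percentile(X[q],[2,98]).round(4),"Z",np.percentile(Z[q],[2,50,98]).round(4))
q=(abs(X)<.004)&(Z>.1)&(Z<.225)&(abs(Y)<.04);print("face X by z",[(z,round(float(np.median(X[q&(abs(Z-z)<.01)&(abs(Y)>.012)])),4)) for z in(.12,.14,.17,.2)])
B=(W-s["position"])@M
q=(B[...,0]>.0595)&(B[...,0]<.072)&(abs(B[...,1])<.01)&(B[...,2]>-.05)&(B[...,2]<.0)
print("tab tool",q.sum(),np.percentile(B[q],[2,50,98],axis=0).round(4).tolist(),"Y",np.percentile(Y[q],[2,50,98]).round(4))
q=(B[...,2]<-.046)&(B[...,2]>-.056)&(abs(B[...,1])<.025)&(B[...,0]<.062)&(B[...,0]>.05)
print("plate top",np.percentile(B[q],[2,50,98],axis=0).round(4).tolist())
E
```

```text
catch 892 Y [-0.0068  0.0008  0.0085] X [-0.0043 -0.0009] Z [0.1712 0.1737 0.1754]
face X by z [(0.12, 0.0007), (0.14, 0.0007), (0.17, 0.0006), (0.2, 0.0006)]
tab tool 587 [[0.0597, -0.0026, -0.0389], [0.0651, -0.0001, -0.0376], [0.0696, 0.0024, -0.0265]] Y [-0.0022  0.0002  0.0027]
plate top [[0.0554, -0.0189, -0.0508], [0.0575, 0.0, -0.0495], [0.0592, 0.0189, -0.0465]]
```

Catch and plate depths agree on a strip shift of about −5 to −7 mm, so I aim for z ≈ 0.126 and 0.6 mm towards +Y. I'll approach to just short of contact, then creep in.

```bash
python3 -m creep '[[0,[0.7,-0.06,0.15],[0,0,0]],[0,[0.6,0,0],[0,0,0]],[0,[0.1,0,0],[0,0,0]],[0,[0,0,0],[0,0,0]]]'
python3 -c "
from up import *
go(-.060,.0007,.126)"
python3 -m creep '[[0,[0.1,0,0],[0,0,0]],[0,[0.1,0,0],[0,0,0]],[0,[0.1,0,0],[0,0,0]],[0,[0,0,0],[0,0,0]]]'
python3 -c "
from up import *
go(-.060,.0007,.126)"
```

```text
t: 13.15
position: [0.6333, 0.1426, 0.125]
eef_rot: [0.0, 0.479, 0.878, -0.0]
ft_force: [0.2, 0.9, -3.7]
finger_gap: 0.0251
pos [0.6333 0.1426 0.125 ] yaw 122.71 tilt [ 0.01 -0.01] shift [ 0.87  0.03 -0.1 ] turn 0.0 t 13.15 F [0.7 0.7 3.7] gap 0.0251
upright frame tcp mm [-68.7   1.  125. ] plate gap 12.0 F up [ 0.7 -0.7 -3.7]
t: 13.65
position: [0.6317, 0.1451, 0.125]
eef_rot: [-0.0, 0.479, 0.878, 0.0]
ft_force: [-0.5, 0.3, -4.0]
finger_gap: 0.0254
pos [0.6317 0.1451 0.125 ] yaw 122.7 tilt [0. 0.] shift [ 0.57  0.04 -0.1 ] turn 0.0 t 13.65 F [ 0.5 -0.3  4. ] gap 0.0254
upright frame tcp mm [-65.7   1.1 125. ] plate gap 9.0 F up [ 0.5  0.3 -4. ]
```

```bash
python3 -m creep '[[0,[0.1,0,0],[0,0,0]],[0,[0.1,0,0],[0,0,0]],[0,[0,0,0],[0,0,0]]]'
python3 -c "
from up import *
go(-.060,.0007,.126)"
python3 -m creep '[[0,[0.1,0,0],[0,0,0]],[0,[0.1,0,0],[0,0,0]],[0,[0,0,0],[0,0,0]]]'
python3 -c "
from up import *
go(-.060,.0007,.126)"
```

```text
t: 14.02
position: [0.6306, 0.1469, 0.125]
eef_rot: [-0.0, 0.479, 0.878, -0.0]
ft_force: [0.0, 0.1, -4.2]
finger_gap: 0.0254
pos [0.6306 0.1469 0.125 ] yaw 122.71 tilt [-0.  0.] shift [ 0.37  0.04 -0.1 ] turn 0.0 t 14.025 F [0.1 0.1 4.2] gap 0.0254
upright frame tcp mm [-63.7   1.1 125. ] plate gap 7.0 F up [ 0.1 -0.1 -4.2]
t: 14.4
position: [0.6299, 0.1477, 0.1251]
eef_rot: [0.001, 0.48, 0.877, -0.0]
ft_force: [1.6, -3.8, -5.0]
finger_gap: 0.0251
pos [0.6299 0.1477 0.1251] yaw 122.66 tilt [ 0.05 -0.04] shift [ 0.26  0.04 -0.09] turn -0.01 t 14.4 F [-4.  -0.7  5. ] gap 0.0251
upright frame tcp mm [-62.6   1.1 125.1] plate gap 5.9 F up [-4.   0.8 -5. ]
```

Contact at about 4 N with a 6 mm gap matches the catch nose, so the tabs are in the slots. I'll press on gently.

```bash
for i in 1; do python3 -m creep '[[0,[0.1,0,0],[0,0,0]],[0,[0,0,0],[0,0,0]]]'; done
python3 -c "
from up import *
go(-.058,.0007,.125)"
python3 -m creep '[[0,[0.1,0,0],[0,0,0]],[0,[0,0,0],[0,0,0]]]'
python3 -c "
from up import *
go(-.058,.0007,.125)"
```

```text
t: 14.65
position: [0.6292, 0.149, 0.1251]
eef_rot: [0.0, 0.48, 0.877, -0.0]
ft_force: [1.9, -4.1, -5.6]
finger_gap: 0.0253
pos [0.6292 0.149  0.1251] yaw 122.68 tilt [ 0.02 -0.02] shift [0.31 0.04 0.01] turn -0.0 t 14.65 F [-4.5 -0.6  5.6] gap 0.0253
upright frame tcp mm [-61.1   1.1 125.1] plate gap 4.4 F up [-4.5  0.6 -5.6]
t: 14.9
position: [0.6285, 0.15, 0.125]
eef_rot: [0.0, 0.48, 0.878, -0.0]
ft_force: [2.5, -3.8, -5.3]
finger_gap: 0.0252
pos [0.6285 0.15   0.125 ] yaw 122.69 tilt [ 0.01 -0.01] shift [0.2  0.04 0.  ] turn -0.0 t 14.9 F [-4.5  0.1  5.3] gap 0.0252
upright frame tcp mm [-60.    1.1 125. ] plate gap 3.3 F up [-4.5 -0.  -5.3]
```

```bash
python3 -m creep '[[0,[0.1,0,0],[0,0,0]],[0,[0.1,0,0],[0,0,0]],[0,[0,0,0],[0,0,0]]]'
python3 -c "
from up import *
go(-.058,.0007,.125)"
python3 -m creep '[[0,[0.1,0,0],[0,0,0]],[0,[0,0,0],[0,0,0]]]'
python3 -c "
from up import *
go(-.058,.0007,.125)"
```

```text
t: 15.28
position: [0.6276, 0.1514, 0.1251]
eef_rot: [0.0, 0.48, 0.877, -0.0]
ft_force: [3.5, -4.2, -5.0]
finger_gap: 0.0256
pos [0.6276 0.1514 0.1251] yaw 122.68 tilt [ 0.03 -0.02] shift [0.02 0.04 0.01] turn -0.0 t 15.275 F [-5.4  0.6  5. ] gap 0.0256
upright frame tcp mm [-58.2   1.1 125.1] plate gap 1.5 F up [-5.4 -0.6 -5. ]
t: 15.52
position: [0.6275, 0.1515, 0.1251]
eef_rot: [0.001, 0.48, 0.877, -0.0]
ft_force: [4.3, -6.3, -5.7]
finger_gap: 0.0251
pos [0.6275 0.1515 0.1251] yaw 122.65 tilt [ 0.08 -0.07] shift [0.02 0.04 0.01] turn -0.01 t 15.525 F [-7.6  0.2  5.7] gap 0.0251
upright frame tcp mm [-58.2   1.1 125.1] plate gap 1.5 F up [-7.6 -0.2 -5.7]
```

The force stepped up to 7.6 N with no more advance, so the plate is on the face. Now I push down while keeping light pressure.

```bash
python3 -m creep '[[0,[0,0,0.15],[0,0,0]],[0,[0,0,0.15],[0,0,0]],[0,[0,0,0],[0,0,0]]]'
python3 -c "
from up import *
go(-.058,.0007,.115)"
python3 -m creep '[[0,[0,0,0.15],[0,0,0]],[0,[0,0,0.15],[0,0,0]],[0,[0,0,0],[0,0,0]]]'
python3 -c "
from up import *
go(-.058,.0007,.115)"
```

```text
t: 15.9
position: [0.6278, 0.1517, 0.1227]
eef_rot: [0.001, 0.48, 0.877, 0.0]
ft_force: [4.1, -6.3, -0.6]
finger_gap: 0.0255
pos [0.6278 0.1517 0.1227] yaw 122.64 tilt [ 0.12 -0.03] shift [0.02 0.   0.77] turn -0.01 t 15.9 F [-7.5  0.   0.6] gap 0.0255
upright frame tcp mm [-58.2   0.7 122.7] plate gap 1.5 F up [-7.5 -0.  -0.6]
t: 16.27
position: [0.6279, 0.1517, 0.1195]
eef_rot: [0.001, 0.48, 0.877, 0.0]
ft_force: [4.1, -5.7, -2.7]
finger_gap: 0.0252
pos [0.6279 0.1517 0.1195] yaw 122.64 tilt [ 0.12 -0.04] shift [ 0.02 -0.    0.45] turn -0.01 t 16.275 F [-7.   0.4  2.7] gap 0.0252
upright frame tcp mm [-58.2   0.7 119.5] plate gap 1.5 F up [-7.  -0.4 -2.7]
```

Sliding down freely. I'll continue.

```bash
python3 -m creep '[[0,[0,0,0.15],[0,0,0]],[0,[0,0,0.15],[0,0,0]],[0,[0,0,0],[0,0,0]]]'
python3 -c "
from up import *
go(-.058,.0007,.115)"
python3 -m creep '[[0,[0,0,0.1],[0,0,0]],[0,[0,0,0],[0,0,0]]]'
python3 -c "
from up import *
go(-.058,.0007,.115)"
```

```text
t: 16.65
position: [0.6279, 0.1517, 0.1165]
eef_rot: [0.001, 0.48, 0.877, 0.0]
ft_force: [3.9, -6.1, -3.6]
finger_gap: 0.025
pos [0.6279 0.1517 0.1165] yaw 122.66 tilt [ 0.12 -0.04] shift [ 0.01 -0.    0.15] turn -0.01 t 16.65 F [-7.2  0.   3.6] gap 0.025
upright frame tcp mm [-58.1   0.7 116.5] plate gap 1.4 F up [-7.2 -0.  -3.6]
t: 16.9
position: [0.6279, 0.1518, 0.1157]
eef_rot: [0.001, 0.48, 0.877, 0.0]
ft_force: [4.0, -6.1, -2.2]
finger_gap: 0.0253
pos [0.6279 0.1518 0.1157] yaw 122.66 tilt [ 0.13 -0.03] shift [ 0.01 -0.01  0.07] turn -0.01 t 16.9 F [-7.3  0.1  2.2] gap 0.0253
upright frame tcp mm [-58.1   0.6 115.7] plate gap 1.4 F up [-7.3 -0.1 -2.2]
```

```bash
python3 -m creep '[[0,[0,0,0.1],[0,0,0]],[0,[0,0,0],[0,0,0]]]'
python3 -c "
from up import *
go(-.058,.0007,.115)"
python3 -m creep '[[0,[0,0,0.1],[0,0,0]],[0,[0,0,0],[0,0,0]]]'
python3 -c "
from up import *
go(-.058,.0007,.115)"
```

```text
t: 17.15
position: [0.628, 0.1518, 0.1147]
eef_rot: [0.001, 0.48, 0.877, 0.0]
ft_force: [3.8, -5.3, -2.1]
finger_gap: 0.0256
pos [0.628  0.1518 0.1147] yaw 122.66 tilt [ 0.14 -0.03] shift [ 0.01 -0.02 -0.03] turn -0.01 t 17.15 F [-6.5  0.4  2.1] gap 0.0256
upright frame tcp mm [-58.1   0.5 114.7] plate gap 1.4 F up [-6.5 -0.4 -2.1]
t: 17.4
position: [0.6281, 0.1518, 0.1143]
eef_rot: [0.001, 0.48, 0.877, 0.001]
ft_force: [2.4, -6.3, 3.7]
finger_gap: 0.0253
pos [0.6281 0.1518 0.1143] yaw 122.66 tilt [ 0.15 -0.01] shift [ 0.02 -0.02 -0.07] turn -0.01 t 17.4 F [-6.6 -1.4 -3.7] gap 0.0253
upright frame tcp mm [-58.2   0.5 114.3] plate gap 1.5 F up [-6.6  1.4  3.7]
```

```bash
python3 -m creep '[[0,[-0.05,0,0.1],[0,0,0]],[0,[0,0,0],[0,0,0]]]'
python3 -c "
from up import *
go(-.058,.0007,.115)"
python3 look.py w4
python3 - <<'E'
from up import *
p=cv2.imread("pics/w4.png");cv2.imwrite("pics/w4c.png",cv2.resize(p[0:200,130:390],None,fx=2.4,fy=2.4,interpolation=cv2.INTER_CUBIC))
W=np.load("pics/w4.npy");L=W-o;X=L@ex;Y=L@ey;Z=W[...,2]
q=(X>-.0085)&(X<.001)&(Z>.145)&(Z<.2)&(abs(Y)<.012)
for x in np.arange(-.0085,.001,.001):
    k=q&(X>=x)&(X<x+.001);print(round(x*1000,1),k.sum(),(np.median(Z[k]).round(4) if k.sum() else ''),end=' | ')
E
```

```text
t: 17.65
position: [0.6283, 0.1517, 0.1139]
eef_rot: [0.001, 0.48, 0.877, 0.001]
ft_force: [0.8, -5.8, 9.8]
finger_gap: 0.0248
pos [0.6283 0.1517 0.1139] yaw 122.66 tilt [0.14 0.04] shift [ 0.04 -0.03 -0.11] turn -0.01 t 17.65 F [-5.3 -2.4 -9.8] gap 0.0248
upright frame tcp mm [-58.4   0.4 113.9] plate gap 1.7 F up [-5.3  2.4  9.8]
-8.5 0  | -7.5 0  | -6.5 0  | -5.5 0  | -4.5 0  | -3.5 0  | -2.5 96 0.1741 | -1.5 30 0.1746 | -0.5 0  | 0.5 29 0.1839 |
```

View pics/w4c.png

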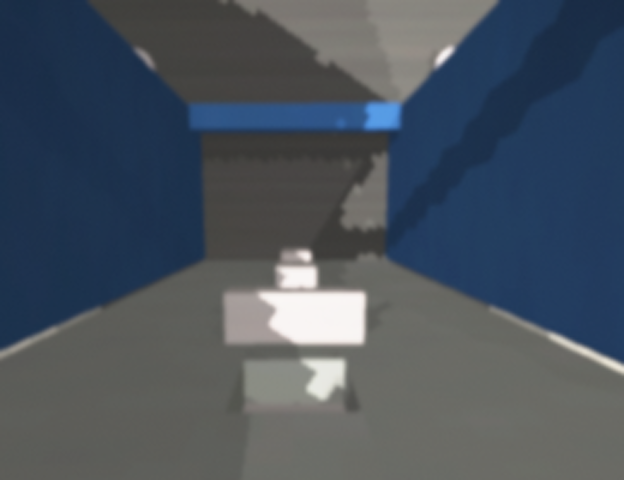

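The camera now looks down behind the strip. Both tabs show through it at (297,275) and (297,255). Through the next slot, depth sees the nose top at z ≈ 0.174, at least 3 mm out of the face and above the plate top (≈ 0.164), so the catch has sprung. The drop was 11.2 mm, ending on a hard stop. I'll unload, release and retreat upwards.

```bash
python3 -m creep '[[0,[-0.05,0.03,-0.1],[0,0,0]],[0,[0,0,0],[0,0,0]],[1,[0,0,0],[0,0,0]],[1,[0,0,0],[0,0,0]],[1,[0,0,0],[0,0,0]],[1,[0,0,0],[0,0,0]],[1,[0,0,0],[0,0,0]],[1,[0,0,0],[0,0,0]]]' 
python3 -m creep '[[1,[0,0,-1],[0,0,0]],[1,[0,0,-2],[0,0,0]],[1,[0,0,-4],[0,0,0]],[1,[-2,0,-4],[0,0,0]],[1,[-6,0,-2],[0,0,0]],[1,[-6,0,0],[0,0,0]],[1,[-3,0,0],[0,1,0]],[1,[-3,0,0],[0,1,0]],[1,[0,0,0],[0,1,0]],[1,[0,0,0],[0,1,0]]]'
python3 -m creep '[[1,[0,0,0],[0,1,0]],[1,[0,0,0],[0,1,0]],[1,[0,0,0],[0,1,0]],[1,[0,0,0],[0,0,0]],[1,[0,0,0],[0,0,0]]]'
python3 look.py w5 bracket_back bracket_grip slots
python3 - <<'E'
from up import *
p=cv2.imread("pics/w5.png");cv2.imwrite("pics/w5c.png",cv2.resize(p,None,fx=1.5,fy=1.5))
W=np.load("pics/w5.npy");L=W-o;X=L@ex;Y=L@ey;Z=W[...,2]
b=(abs(Y)<.03)&(X<-.001)&(X>-.15)&(Z>.07)&(Z<.2)
k=b&(X>-.008)&(Z>.13)&(Z<.168)&(abs(Y)>.005);print("plate front X",np.median(X[k]) if k.sum() else None,"Z top",np.percentile(Z[k],99) if k.sum() else None,"Y",np.percentile(Y[k],[1,99]) if k.sum() else None)
k=b&(Z>.168)&(Z<.18);print("catch",k.sum(),np.percentile(X[k],[2,50]) if k.sum() else None,np.percentile(Z[k],[2,98]) if k.sum() else None)
k=b&(X<-.015)&(X>-.09)&(abs(Y)<.009)&(Z>.13)&(Z<.16);print("tube slope",np.polyfit(X[k],Z[k],1),np.polyfit(X[k],Y[k],1))
E
```

```text
t: 18.7
position: [0.6277, 0.1519, 0.113]
eef_rot: [0.0, 0.48, 0.878, -0.0]
ft_force: [-0.2, 0.6, -0.2]
finger_gap: 0.0855
t: 19.95
position: [0.7354, -0.0167, 0.2421]
eef_rot: [-0.153, 0.472, 0.864, 0.084]
ft_force: [-0.4, 0.6, 0.1]
finger_gap: 0.0856
t: 20.58
position: [0.7353, -0.0154, 0.2411]
eef_rot: [-0.263, 0.457, 0.837, 0.144]
ft_force: [-0.2, 0.7, 1.1]
finger_gap: 0.0856
bracket_back 0.55 251 21 [0.6046 0.184  0.1427]
bracket_grip 0.57 254 71 [0.6369 0.1392 0.1393]
slots 0.65 417 78 [0.7724 0.2615 0.0896]
plate front X -0.005400226525884521 Z top 0.15596502895294256 Y [-0.01931207  0.0201204 ]
catch 0 None None
tube slope [0.0551207  0.14427231] [-0.00181109 -0.00022185]
```

View pics/w5c.png

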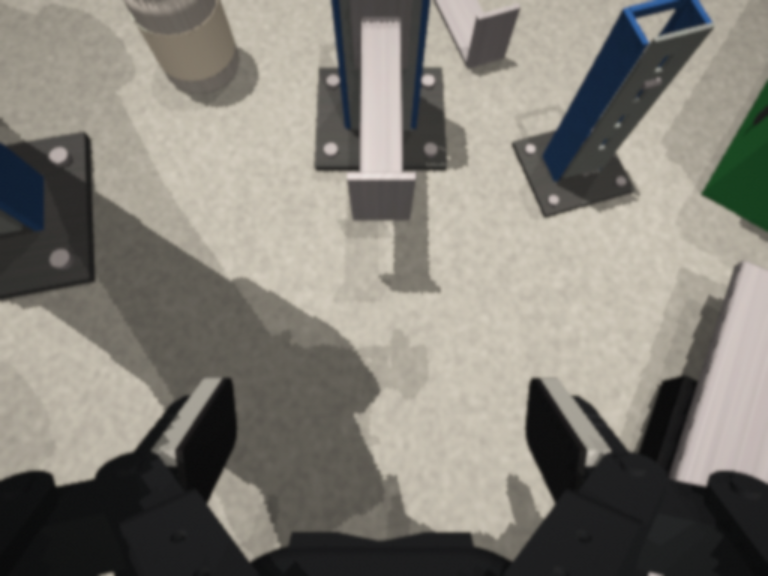

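Released. The arm hangs in the strip at (380,100) with a slight droop of 0.055 rad, which is the hook play and inside the limit. The catch is out of frame, so I'll tilt up for one look.

```bash
python3 -m creep '[[1,[0,0,-1],[0,1,0]],[1,[0,0,-1],[0,1,0]],[1,[0,0,-1],[0,1,0]],[1,[0,0,0],[0,0,0]],[1,[0,0,0],[0,0,0]]]'
python3 look.py w6 bracket_back bracket_grip
python3 - <<'E'
from up import *
p=cv2.imread("pics/w6.png");cv2.imwrite("pics/w6c.png",cv2.resize(p[0:160,160:350],None,fx=4,fy=3.6,interpolation=cv2.INTER_CUBIC)[:600])
W=np.load("pics/w6.npy");L=W-o;X=L@ex;Y=L@ey;Z=W[...,2]
for z in np.arange(.15,.19,.003):
    for n,k in(("mid",abs(Y)<.006),("side",(abs(Y)>.011)&(abs(Y)<.018))):
        q=k&(abs(Z-z)<.0015)&(abs(X)<.03)
        print(round(z,3),n,q.sum(),np.percentile(X[q],[10,50,90]).round(4) if q.sum() else '',end=' ; ')
    print()
k=(X<-.015)&(X>-.1)&(abs(Y)<.009)&(Z>.125)&(Z<.16);print("slope",np.polyfit(X[k],Z[k],1))
E
```

```text
t: 21.4
position: [0.7456, -0.0311, 0.2633]
eef_rot: [-0.37, 0.434, 0.796, 0.202]
ft_force: [-0.5, 0.5, 0.4]
finger_gap: 0.0855
bracket_back 0.72 252 93 [0.6072 0.1813 0.1434]
bracket_back 0.28 154 115 [0.4349 0.1603 0.0346]
bracket_grip 0.55 253 130 [0.6391 0.134  0.1407]
0.15 mid 22 [-0.0067 -0.0057 -0.005 ] ; 0.15 side 25 [-0.0064 -0.0055 -0.0049] ; 
0.153 mid 21 [-0.0065 -0.0054 -0.0049] ; 0.153 side 24 [-0.0065 -0.0058 -0.0052] ; 
0.156 mid 20 [-0.0062 -0.0057 -0.0051] ; 0.156 side 20 [-0.0065 -0.0058 -0.0051] ; 
0.159 mid 22 [-0.007  -0.0064 -0.0052] ; 0.159 side 25 [-0.0068 -0.0063 -0.0052] ; 
0.162 mid 24 [-0.0067 -0.0059  0.0014] ; 0.162 side 42 [-0.0065 -0.0058  0.0019] ; 
0.165 mid 36 [-0.0068 -0.0039  0.0012] ; 0.165 side 60 [-0.0064 -0.003   0.0018] ; 
0.168 mid 5 [-0.0032 -0.003  -0.0028] ; 0.168 side 28 [0.0008 0.0016 0.0025] ; 
0.171 mid 23 [-0.0037 -0.0031 -0.0027] ; 0.171 side 26 [0.001  0.0016 0.0022] ; 
0.174 mid 53 [-0.0036 -0.0017  0.0016] ; 0.174 side 26 [0.0006 0.0016 0.002 ] ; 
0.177 mid 29 [0.0005 0.0014 0.0026] ; 0.177 side 31 [0.0006 0.0013 0.0025] ; 
0.18 mid 23 [0.0005 0.0015 0.0021] ; 0.18 side 29 [0.0007 0.0017 0.0025] ; 
0.183 mid 29 [0.0007 0.0016 0.0037] ; 0.183 side 28 [0.0004 0.0014 0.0022] ; 
0.186 mid 24 [0.0009 0.0022 0.004 ] ; 0.186 side 31 [0.0005 0.0015 0.0026] ; 
0.189 mid 7 [0.0003 0.0012 0.0018] ; 0.189 side 30 [0.0009 0.0015 0.0025] ; 
slope [0.05426416 0.14449532]
```

View pics/w6c.png

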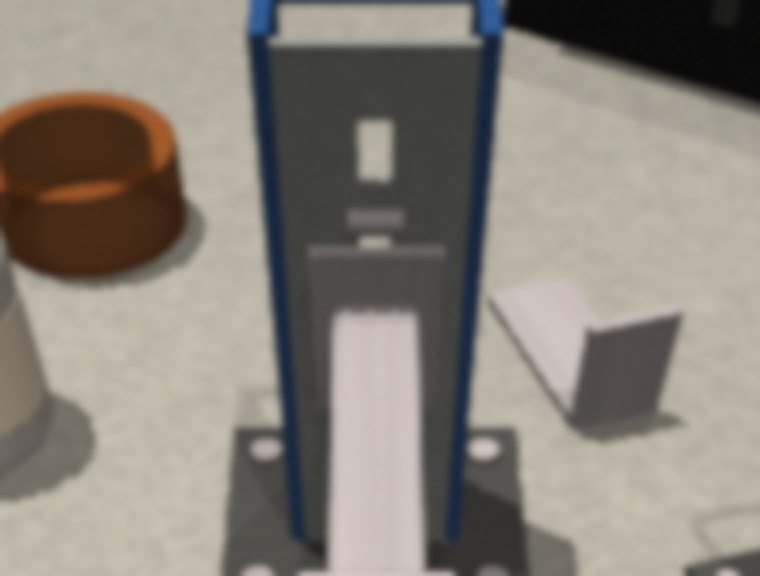

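The picture shows the plate's top edge at (375,250) and the catch nose clear above it at (375,217), standing about 5 mm out of the face. Handing in.

```bash
python3 -c "
from cell import r
print(r.finish_job(), r.observe()['t'])"
```

```text
the job is handed in; nothing more can be done
the job is handed in; nothing more can be done
```

The hanger arm is hooked into the two slots below the catch on the middle-sized upright, fully down and released. The job is handed in; no verdict was reported.

I gripped the arm by its tube and found the strip about 5–7 mm below nominal from the wrist camera. The tabs went in at under 8 N horizontally. I then pushed down 11 mm until it met a hard stop, with about 10 N at the last reading. Combined with about 6 N still pressing inwards, that reading comes to about 11 N.

My last checks, from the wrist camera about 3 s before hand-in:

| Check | Measured | Allowed |
|---|---|---|
| Catch nose | about 5 mm out of the face, above the plate's top edge | under 2 mm short of fully out |
| Plate middle height | about 129 mm | 122–150 mm |
| Plate off the face | about 2 mm | 5 mm |
| Off the centre line | under 1 mm | 6 mm |
| Droop in the hooks | about 0.055 rad | 0.12 rad |

- **Clearance:** the gripper was open and well clear of everything.
- **Disagreement:** two camera estimates of the strip's shift differed by about 2 mm. I aimed between them, and the tabs entered without resistance.
- **Not checked:** I did not re-measure the bystanders. I felt no contact with any of them.

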